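# Square the tile in the ruling jig and hold the ruling bar at the clip

## Robot

A 6-joint arm with a two-finger parallel gripper is mounted at the origin on the work surface. World frame = base frame: x ahead of the robot, y to its left, z up, the work surface at z = 0. Lengths are in m, angles in rad, forces in N, time in s.
With the tool pointing down it reaches from about 0.25 to 0.725 m from the base axis. Payload 9.7 kg.
Tool frame: the origin (TCP) lies between the finger pads; the fingertips stand 22 mm ahead of it and the grasp point (between the pads) lies 3 mm ahead of it (arm.tip_reach is the distance from the TCP to the fingertips, in m); z points along the fingers, y is the direction in which the jaws open and shut (so a half turn about z gives the same grasp; the last joint's range is limited). The gripper opens to 85 mm and grips with 20 to 120 N. Pads are 22 mm wide; open, the fingers measure 114 mm over their backs; the gripper's body (76 mm by 85 mm) begins 54 mm behind the grasp point. The pads swing forward as they close: fully open they stand 13 mm farther back than shut.
Start: joints at [1.217, 0.087, 0.176, 1.66, 0, 1.571], TCP at [0.191, 0.516, 0.253] pointing down, gripper open.
Joint ranges: [-3.13, 3.13], [-0.85, 1.81], [-1.15, 1.24], [-2.2, 2.28], [-1.44, 1.52], [-3.14, 3.14]. Speed limits (rad/s): [2.22, 2.22, 2.57, 3.14, 3.14, 3.14].

## Interface

Orientations are given as a 3x3 rotation matrix whose columns are the frame's x, y, z axes.
In Python, from plant import arm gives the robot as it stands.
- The arm moves only by the tool step_arm, never from a script. Its argument "plan" is a list that holds one entry, the list of rows, each a list of 4 numbers: the shift along the tool's x, y, z in cm, then the turn about the tool's z in degrees. A call has 1 to 8 rows; each row shifts and turns the commanded pose from where the row before left it, along the tool's axes as they then stand; what a row does not reach is not made up. A row lasts 1/8 s, in which the tool goes at most 62.5 mm and 10.7 degrees, less where a joint would pass 70% of its speed; a pose out of reach is approached as far as the arm can. A call with a gripper value outside its range is refused whole. "hand" is the opening, from -1 (shut) to 1 (fully open), set as the call begins (left out, the last holds). The fingers move at their own pace and stop on an object; "newtons" is the grip in N (left out, the last holds). Time passes only in rows, so rows that do not move let the fingers close. It gives the time, the measured TCP pose, the force and the opening at its end, in the units of the state.
- arm.state(): the state, without advancing time (a new reading comes with each control period).
- arm.read_camera(name): name is "scene" or "top" or "wrist"; returns a dict with "pixels" (384x512x3 uint8, red, green, blue), "camera_matrix" (3x3 intrinsics, pixels), "R" (3x3) and "t" (3): a world point X has camera coordinates R X + t; the wrist camera has in their place "hand_eye" (4x4, takes a point from camera to tool coordinates, whose origin is the TCP and whose axes are the flange's). Camera axes: x right, y down, z forward; pixel columns grow to the right and rows downward; lengths in m; the calibration is good to about 2 mm. The wrist camera is an equidistant fisheye: a pixel r from the principal point sees the ray r / f radians off the axis. A picture is of the moment at which its call begins: read the wrist's pose just before it. There is no depth.
- arm.close_job(): hands the job in, once; it reports no verdict.
The state is a dict: "clock": time; "q": joint angles; "joint_vel": joint speeds; "joint_efforts": joint torques, N m; "eef_pos": TCP position; "ee_rot": TCP orientation; "ft_force": force on the tool from outside, world axes, zero at the start; "ft_torque": the same for the moment, N m; "grip_width": finger opening in m.
Only numpy, scipy, OpenCV 4.12 (cv2) and the standard library are available. Lean on these libraries where they do the work, as an engineer would, in place of code of your own. Each camera call takes 0.05 s, during which the arm holds its last target.

## Task

Push the loose square tile square and flush into the inside corner of the two fences on the ruling jig, while the gauge arm is still locked at home. Then squeeze the lock button on the arm's handle to release it, pull the sprung arm out over the tile until its pointer stands on the line of the marker clip on the scale, and finish while still gripping handle and button together and holding the arm there, with the tile still flush. Leave the marker clip, the vase, the cup and the plate where they are.

Things in the scene. Friction and masses are not known exactly. Their poses are not given: they have to be found in the camera images.
- jig: Fixed plywood board 12 mm thick on the table, spanning x -155 to +195, y -180 to +180 mm in its own axes. Origin at table level; x points away from the robot (yaw up to 17 deg either way), y left. Two dark wooden fences stand 14 mm above it: far fence, inner face x = +60 (y -95 to +45); left fence, inner face y = +30 (x -70 to +75). Arm runs along x at y = +95; scale rule at y = +150.
- fence_corner (a point): Inside corner of the two fences (each 15 mm thick), on the board's top face, 12 mm above the table; axes as the jig's. The seated tile has one corner here and its centre 50 mm along -x and 50 mm along -y.
- tile: Loose square tile, 100 x 100 x 10 mm, terracotta with a white face, 0.14 to 0.28 kg, lying flat on the board, free to slide; origin at the centre of its underside, x and y along its edges, z up. It starts 10 to 80 mm off each fence, turned up to 17 degrees to the jig.
- gauge_arm (a joint): Extension in m: 0 = home, growing as the arm is pulled along jig -x (towards the robot) out of its fixed 28 mm square outer tube; limit 0.115. A spring pulls it back with 3 to 4.5 N. Locked at home until the button is in by 4 mm; past 15 mm nothing locks it: let go, it springs back. Its steel ruling bar (12 mm wide, z 30 to 36 mm, jig y -85 to +80) lies over the far fence at home.
- handle (a point): Black upright grip block on the arm's head, 36 (jig x) x 22 (jig y) x 46 mm high; this point is the centre of its underside, 50 mm above the table; axes as the jig's. At home at jig x = +80, y = +95. The head below it is 40 x 40 mm. It moves only along jig x, with the arm. Gripping handle and button together across jig y, from above, presses the button.
- button_cap (a point): Centre of the outer face of the lock button, a round steel cap 22 mm across on the handle's +y face (jig axes), 76 mm above the table, standing 8 mm proud: handle and button together are 30 mm wide.
- button: The lock button (see its cap) with the thin hooked strip that it carries; origin at the point handle, axes as the jig's. It slides 5 mm along jig -y, from the finger that squeezes it; sprung, 4 N to start, 8 N fully in. It comes out again when released.
- pointer (a point): Tip of the thin steel pointer on the arm, 28 mm above the table, over the scale; at home at jig x = +62, y = +145. It moves with the arm and passes just above the clip.
- clip_mark (a point): White line across the top of the marker clip, a black block 12 x 30 x 7 mm on the scale (aluminium rule, black ticks every 10 mm), 22.5 mm above the table; axes as the jig's. The line lies 35 to 85 mm along jig -x from the pointer's home. Friction fit only: not to be pushed.
- vase: Blue ceramic vase, 190 mm high, 110 mm across, on the table left of the jig; origin at the centre of its foot. Bystander.
- water_cup: Empty grey cup, 85 mm high, 72 mm across, right of the jig; origin at the centre of its foot. Bystander.
- plate: White plate, 140 mm across, 20 mm high, right of the jig and farther back; origin at the centre of its foot. Bystander.
Not all that is in view belongs to the job. Of the things like the tile, leave any that is green or turquoise; of the rest the larger one is meant.

How it is judged:
On the way, in this order (a step that is already met when the one before it is completed fails the run):
1. the tile is square and flush in the fence corner while the arm is still at home (x of tile in the frame of fence_corner between -0.0525 and -0.0475 m and y of tile in the frame of fence_corner between -0.0525 and -0.0475 m and (angle between the x axis of tile and the x axis of jig, either way round below 0.03 rad or angle between the y axis of tile and the x axis of jig, either way round below 0.03 rad) and value of joint gauge_arm below 0.006 m), for 0.2 s.
2. the arm is released and drawn clear of its catch (value of joint gauge_arm above 0.018 m), for 0.05 s.
At the end, for the whole second after the job is handed in: The tile's centre is within 2.5 mm of its seated place in both directions and its edges within 0.03 rad of the fences; the pointer is within 4 mm of the clip's line along the scale, the arm is still (under 10 mm/s), and the fingers still squeeze the lock button with more than 2 N (x of tile in the frame of fence_corner between -0.0525 and -0.0475 m and y of tile in the frame of fence_corner between -0.0525 and -0.0475 m and (angle between the x axis of tile and the x axis of jig, either way round below 0.03 rad or angle between the y axis of tile and the x axis of jig, either way round below 0.03 rad) and x of pointer in the frame of clip_mark between -0.004 and 0.004 m and velocity of joint gauge_arm between -0.01 and 0.01 m/s and contact force between the fingers and button above 2 N and linear speed of tile below 0.01 m/s); the arm keeps its last pose, push and grip.
It fails at once if the marker clip is shifted by more than 4 mm (distance of clip_mark from where it was at the start of the episode above 0.004 m).
It fails at once if the vase is shifted by more than 20 mm or tipped (distance of vase from where it was at the start of the episode above 0.02 m or angle between vase's own z axis and vertical above 0.3 rad).
It fails at once if the cup is shifted by more than 20 mm or tipped (distance of water_cup from where it was at the start of the episode above 0.02 m or angle between water_cup's own z axis and vertical above 0.3 rad).
It fails at once if the plate is shifted by more than 20 mm or tipped (distance of plate from where it was at the start of the episode above 0.02 m or angle between plate's own z axis and vertical above 0.3 rad).
It also fails if it takes over 58 s, if anything falls off the work surface, if the arm or the gripper's body presses on something with over 40 N, if the wrist force passes 120 N, or if a joint passes its speed limit or range.

## Working session

There is one attempt and no reset: what is moved stays moved. The work goes in short steps, Python scripts to look and compute and a tool call to move; the robot and the scene stay as the last step left them, time stands still between calls to the robot, and variables do not carry over. Pictures are saved under pics/ and viewed, and the job is handed in when it is done.

Besides the shell and the picture viewer there is one more tool, called as a command line: name --argument value ..., lists and objects as JSON in quotes. step_arm: Moves the arm, as the interface text tells. Its arguments: {"type":"object","properties":{"plan":{"type":"array","items":{"type":"array","items":{"type":"array","items":{"type":"number"}}}},"hand":{"type":"number"},"newtons":{"type":"number"}},"required":["plan"]}

```bash
ls; mkdir -p pics; python3 - <<'E'
from plant import arm
import cv2,numpy as np
s=arm.state();print(s)
print(arm.tip_reach)
for n in ["scene","top","wrist"]:
    c=arm.read_camera(n)
    cv2.imwrite(f"pics/a_{n}.png",c["pixels"][:,:,::-1])
    np.savez(f"pics/a_{n}.npz",**{k:v for k,v in c.items() if v is not None})
    print(n,{k:np.round(v,4).tolist() for k,v in c.items() if k!="pixels"})
E
```

```text
pics
{'clock': 0.0, 'q': array([ 1.21702328e+00,  8.74765626e-02,  1.75097492e-01,  1.65979930e+00,
       -7.92866477e-06,  1.57079781e+00]), 'joint_vel': array([-0.00060854,  0.00063201, -0.00029144,  0.00137948,  0.00025735,
       -0.00061812]), 'joint_efforts': array([-1.53826804e-03, -5.20380163e+01,  4.64816236e+01,  1.62492710e-02,
       -7.22503546e-05, -2.51183769e-05]), 'eef_pos': array([0.19047095, 0.51574186, 0.25255519]), 'ee_rot': array([[-9.38071752e-01,  3.46440710e-01, -4.71356858e-04],
       [ 3.46441031e-01,  9.38070852e-01, -1.29920306e-03],
       [-7.93070320e-06, -1.38204305e-03, -9.99999045e-01]]), 'ft_force': array([ 0.09610166, -0.09861187,  0.15784938]), 'ft_torque': array([ 0.00179794,  0.00825855, -0.03522345]), 'grip_width': 0.08560357457988316}
0.022
scene {'camera_matrix': [[436.8328, 0.0, 248.7734], [0.0, 436.8328, 196.6925], [0.0, 0.0, 1.0]], 'R': [[0.627, 0.7788, 0.017], [0.5593, -0.4349, -0.7058], [-0.5423, 0.452, -0.7082]], 't': [-0.2663, -0.1662, 1.5678]}
top {'camera_matrix': [[398.5007, 0.0, 263.3864], [0.0, 398.5007, 187.7823], [0.0, 0.0, 1.0]], 'R': [[0.0099, -0.9999, -0.0061], [-0.9879, -0.0088, -0.1548], [0.1548, 0.0076, -0.9879]], 't': [-0.0073, 0.447, 1.4642]}
wrist {'camera_matrix': [[297.3186, 0.0, 255.5926], [0.0, 297.3186, 188.9569], [0.0, 0.0, 1.0]], 'hand_eye': [[-0.0, -0.9594, -0.2822, 0.0708], [1.0, -0.0003, 0.0008, -0.0002], [-0.0009, -0.2822, 0.9594, -0.1204], [0.0, 0.0, 0.0, 1.0]]}
```

View pics/a_scene.png

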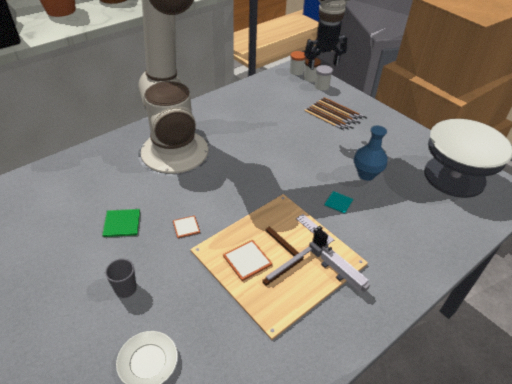

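View pics/a_top.png

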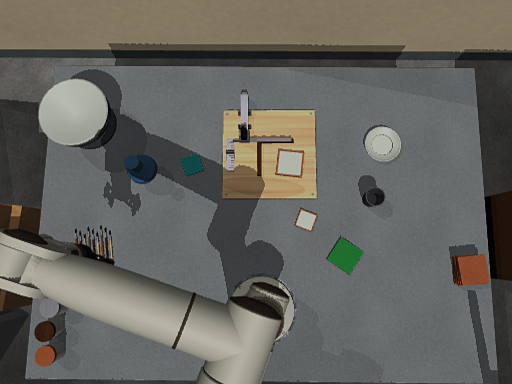

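View pics/a_wrist.png

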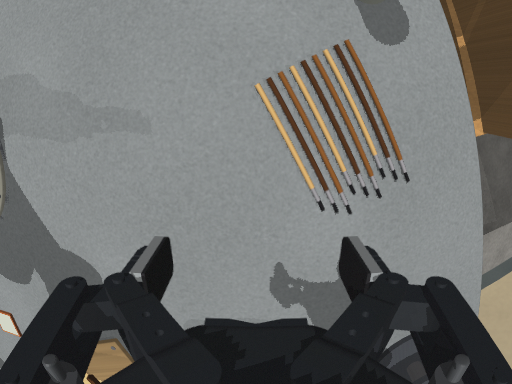

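The top view shows the jig at about (223–316, 110–198), with the tile on it near (290,163). The scene view shows the tile at (248,260) and the handle at (320,237). The small tile, green plate and turquoise tile are decoys. Zooming in.

```bash
python3 - <<'E'
import cv2
a=cv2.imread("pics/a_scene.png");b=cv2.imread("pics/a_top.png")
cv2.imwrite("pics/b_s.png",cv2.resize(a[190:330,185:375],None,fx=4,fy=4,interpolation=cv2.INTER_CUBIC))
cv2.imwrite("pics/b_t.png",cv2.resize(b[85:205,215:325],None,fx=5,fy=5,interpolation=cv2.INTER_CUBIC)[:600])
E
```

```text
(no output)
```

View pics/b_s.png

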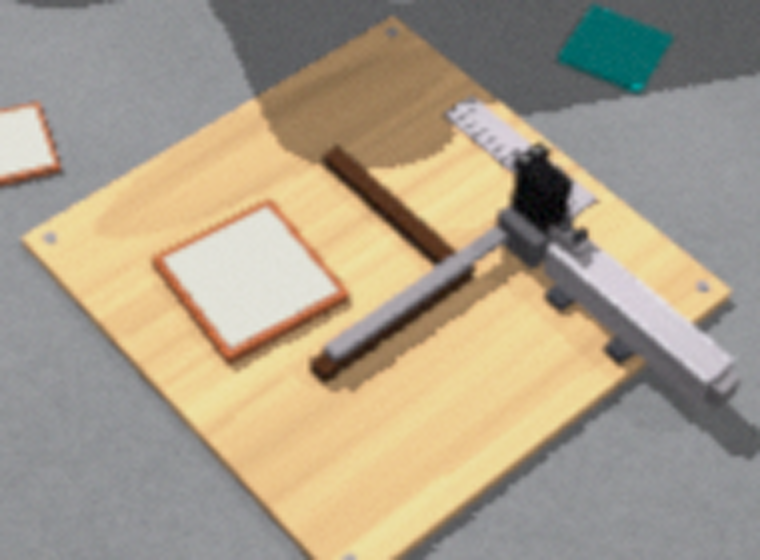

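View pics/b_t.png

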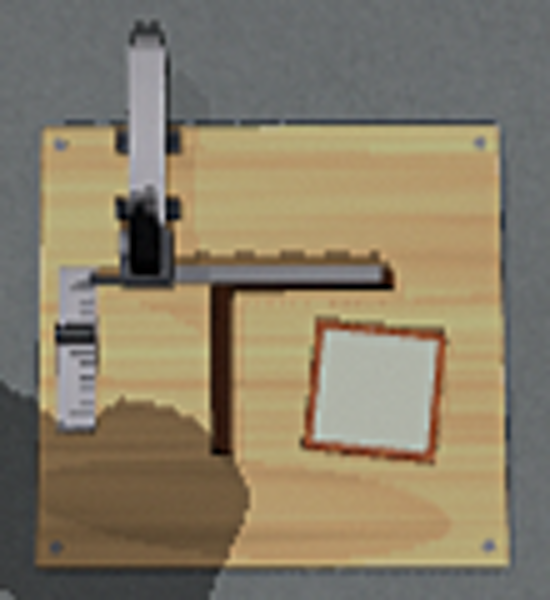

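```bash
cat > h.py <<'E'
import cv2,numpy as np
from scipy.optimize import least_squares
def ray(c,uv):
    K=c["camera_matrix"];R=c["R"];t=c["t"]
    d=R.T@np.linalg.solve(K,np.r_[uv,1.]);return -R.T@t,d
def onplane(c,uv,z):
    o,d=ray(c,uv);return o+d*(z-o[2])/d[2]
def proj(c,X):
    p=c["camera_matrix"]@(c["R"]@np.asarray(X)+c["t"]);return p[:2]/p[2]
def quad(mask):
    cs,_=cv2.findContours(mask,cv2.RETR_EXTERNAL,cv2.CHAIN_APPROX_NONE)
    k=max(cs,key=cv2.contourArea);h=cv2.convexHull(k)
    for e in np.linspace(.01,.12,60):
        a=cv2.approxPolyDP(h,e*cv2.arcLength(h,True),True)
        if len(a)==4:break
    a=a[:,0].astype(float);pts=k[:,0].astype(float)
    # refine: fit lines to the contour points close to each side
    L=[]
    for i in range(4):
        p,q=a[i],a[(i+1)%4];u=(q-p)/np.linalg.norm(q-p);n=np.array([-u[1],u[0]])
        s=(pts-p)@u;d=(pts-p)@n;l=np.linalg.norm(q-p)
        m=(abs(d)<2.5)&(s>.06*l)&(s<.94*l)
        vx,vy,x0,y0=cv2.fitLine(pts[m].astype(np.float32),cv2.DIST_HUBER,0,.01,.01).ravel()
        L.append(np.cross([x0,y0,1],[x0+vx,y0+vy,1]))
    r=[]
    for i in range(4):
        x=np.cross(L[i-1],L[i]);r.append(x[:2]/x[2])
    return np.array(r)
def masks(c):
    p=c["pixels"];h=cv2.cvtColor(p,cv2.COLOR_RGB2HSV)
    H,S,V=[h[:,:,i].astype(int) for i in range(3)]
    wood=((H>10)&(H<30)&(S>70)&(V>60)).astype(np.uint8)
    white=((S<40)&(V>190)).astype(np.uint8)
    return wood,white,(H,S,V)
E
python3 - <<'E'
from h import *
for n in ["top","scene"]:
    c=np.load(f"pics/a_{n}.npz");c=dict(c)
    wood,white,(H,S,V)=masks(c)
    if n=="top": roi=(slice(85,205),slice(215,325)); tr=(slice(140,185),slice(270,310))
    else: roi=(slice(190,335),slice(185,375)); tr=(slice(233,285),slice(215,277))
    m=np.zeros_like(wood);m[roi]=wood[roi];m=cv2.morphologyEx(m,cv2.MORPH_CLOSE,np.ones((5,5)))
    cs,_=cv2.findContours(m,0,1);print([cv2.contourArea(k) for k in cs if cv2.contourArea(k)>100])
    q=quad(m);print(n,"board px",q.round(1).tolist())
    Q=np.array([onplane(c,x,.012) for x in q]);print(Q.round(4).tolist(), "centre",Q.mean(0).round(4))
    for i in range(4):
        d=Q[(i+1)%4]-Q[i];print(" len",np.linalg.norm(d).round(4),"ang",np.degrees(np.arctan2(d[1],d[0])).round(2))
    m=np.zeros_like(wood);m[tr]=((S[tr]<60)&(V[tr]>140))
    q=quad(m);print("tile px",q.round(1).tolist())
    Q=np.array([onplane(c,x,.022) for x in q]);print(Q.round(4).tolist(),"centre",Q.mean(0).round(4))
    for i in range(4):
        d=Q[(i+1)%4]-Q[i];print(" len",np.linalg.norm(d).round(4),"ang",np.degrees(np.arctan2(d[1],d[0])).round(2))
E
```

```text
[7738.0]
top board px [[313.7, 110.0], [315.4, 196.8], [223.0, 198.4], [223.0, 110.0]]
[[0.7623, -0.1979, 0.012], [0.4177, -0.2011, 0.012], [0.4082, 0.1504, 0.012], [0.7596, 0.1594, 0.012]] centre [ 0.587  -0.0223  0.012 ]
 len 0.3446 ang -179.48
 len 0.3516 ang 91.55
 len 0.3515 ang 1.47
 len 0.3574 ang -89.56
tile px [[279.9, 150.8], [301.3, 153.3], [299.6, 174.5], [277.6, 171.7]]
[[0.5936, -0.0652, 0.022], [0.5844, -0.1475, 0.022], [0.5014, -0.1406, 0.022], [0.5116, -0.0565, 0.022]] centre [ 0.5478 -0.1024  0.022 ]
 len 0.0828 ang -96.4
 len 0.0832 ang 175.22
 len 0.0847 ang 83.11
 len 0.0825 ang -6.06
[11730.0]
scene board px [[282.4, 194.2], [367.0, 262.2], [272.2, 339.9], [189.6, 249.3]]
[[0.4128, 0.148, 0.012], [0.7587, 0.154, 0.012], [0.7685, -0.2049, 0.012], [0.4166, -0.2091, 0.012]] centre [ 0.5891 -0.028   0.012 ]
 len 0.346 ang 0.99
 len 0.359 ang -88.44
 len 0.352 ang -179.31
 len 0.3571 ang 90.61
tile px [[251.2, 241.9], [268.4, 262.0], [242.3, 275.9], [225.8, 254.1]]
[[0.5094, -0.0598, 0.022], [0.5936, -0.0672, 0.022], [0.585, -0.1517, 0.022], [0.4998, -0.143, 0.022]] centre [ 0.5469 -0.1054  0.022 ]
 len 0.0845 ang -5.03
 len 0.0849 ang -95.8
 len 0.0857 ang 174.21
 len 0.0838 ang 83.39
```

step_arm --plan '[[[-4.8,-3.7,0,0],[-4.8,-3.7,0,0],[-4.8,-3.7,0,0],[-4.8,-3.7,0,0],[-4.8,-3.7,0,0],[-4.8,-3.7,0,0],[-4.8,-3.7,0,0],[-4.8,-3.7,0,0]]]' --hand 0 --newtons 20

```text
clock: 1.15
eef_pos: [0.4489, 0.1033, 0.2533]
ee_rot: [[-0.938, 0.347, 0.0], [0.347, 0.938, 0.0], [-0.0, 0.0, -1.0]]
ft_force: [0.3, 1.6, 0.2]
grip_width: 0.0425
```

step_arm --plan '[[[-4.8,-3.7,0,0],[-4.8,-3.7,0,0],[-4.8,-3.7,0,0],[0,0,0,0],[0,0,0,0]]]'

```text
clock: 1.78
eef_pos: [0.5445, -0.0487, 0.2529]
ee_rot: [[-0.938, 0.347, -0.001], [0.347, 0.938, 0.0], [0.001, -0.0, -1.0]]
ft_force: [-0.7, 0.0, -0.1]
grip_width: 0.0427
```

```bash
cat >> h.py <<'E'
def wcast(c,s,uv,z):
    K=c["camera_matrix"];f=K[0,0];d=np.array(uv,float)-K[:2,2];r=np.hypot(*d);th=r/f
    v=np.r_[np.sin(th)*d/max(r,1e-9),np.cos(th)]
    T=c["hand_eye"];R=s["ee_rot"];o=s["eef_pos"]+R@T[:3,3];w=R@T[:3,:3]@v
    return o+w*(z-o[2])/w[2]
def wproj(c,s,X):
    T=c["hand_eye"];R=s["ee_rot"];p=R.T@(np.asarray(X)-s["eef_pos"]);p=T[:3,:3].T@(p-T[:3,3])
    th=np.arctan2(np.hypot(p[0],p[1]),p[2]);return c["camera_matrix"][:2,2]+c["camera_matrix"][0,0]*th*p[:2]/np.hypot(p[0],p[1])
def shot(tag):
    from plant import arm
    s=arm.state();c=arm.read_camera("wrist")
    cv2.imwrite(f"pics/{tag}.png",c["pixels"][:,:,::-1])
    np.savez(f"pics/{tag}.npz",**c,ee_rot=s["ee_rot"],eef_pos=s["eef_pos"])
    return c,s
E
python3 - <<'E'
from h import *
shot("w1")
a=cv2.imread("pics/w1.png");cv2.imwrite("pics/w1b.png",cv2.resize(a,(800,600),interpolation=cv2.INTER_CUBIC))
E
```

```text
(no output)
```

View pics/w1b.png

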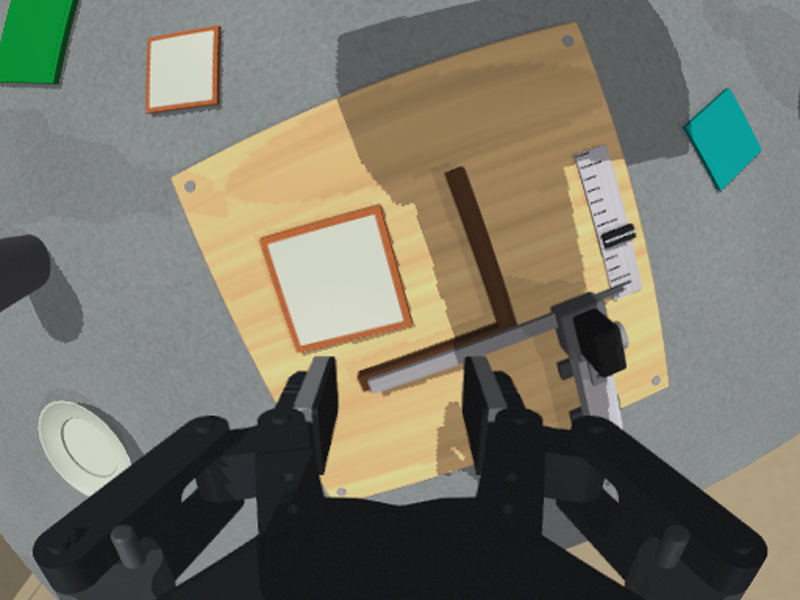

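The wrist view (800×600 scale) clearly shows the tile at (336,280), left fence (455,170)–(505,320), bar and far fence (360,380)–(550,315), clip at (618,235), and handle near (605,340). Zooming for pixel picks.

```bash
python3 - <<'E'
import cv2
a=cv2.imread("pics/w1.png")
def z(n,x0,x1,y0,y1,k):
    b=cv2.resize(a[y0:y1,x0:x1],None,fx=k,fy=k,interpolation=cv2.INTER_CUBIC)
    for x in range((x0//10+1)*10,x1,10): cv2.putText(b,str(x),((x-x0)*k,8),0,.3,(0,0,255));cv2.line(b,((x-x0)*k,10),((x-x0)*k,16),(0,0,255))
    for y in range((y0//10+1)*10,y1,10): cv2.putText(b,str(y),(0,(y-y0)*k),0,.3,(0,0,255));cv2.line(b,(18,(y-y0)*k),(24,(y-y0)*k),(0,0,255))
    cv2.imwrite(n,b)
z("pics/w1l.png",155,300,120,255,5 and 4)
z("pics/w1r.png",345,440,85,270,3*1) if 0 else z("pics/w1r.png",340,435,90,265,3)
z("pics/w1c.png",345,425,140,240,6)
E
```

```text
(no output)
```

View pics/w1l.png

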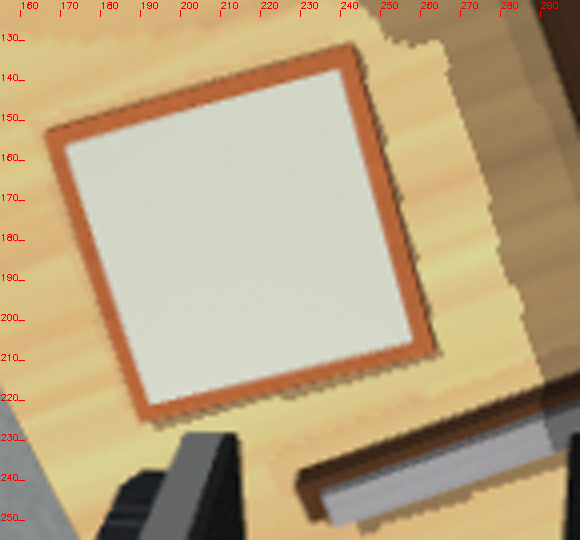

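View pics/w1c.png

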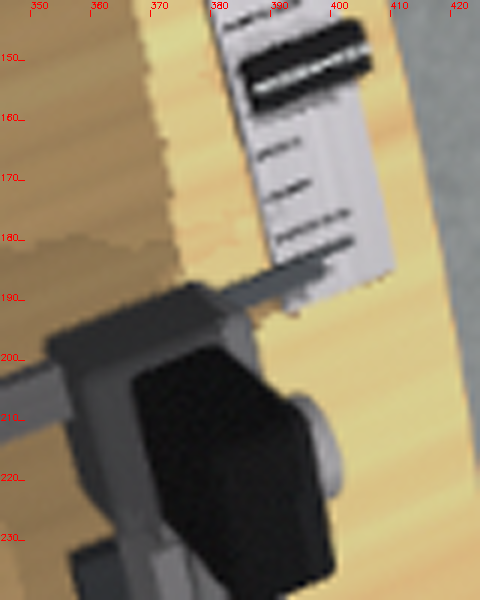

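```bash
python3 - <<'E'
from h import *
c=dict(np.load("pics/w1.npz"));s=c
wood,white,(H,S,V)=masks(c)
# holes/corners approx
for nm,uv in [("near right",(110.1,113.9)),("near left",(369.3,14.1)),("far left",(427.5,248))]:
    print(nm,wcast(c,s,uv,.012).round(4))
m=np.zeros_like(wood);m[125:230,160:268]=((S<60)&(V>150))[125:230,160:268]
q=quad(m);Q=np.array([wcast(c,s,u,.022) for u in q]);print("tile",q.round(1).tolist(),Q.mean(0).round(4))
for i in range(4):
    d=Q[(i+1)%4]-Q[i];print(" len",np.linalg.norm(d).round(4),"ang",np.degrees(np.arctan2(d[1],d[0])).round(2))
# dark left fence: mask
dk=((H<18)&(S>100)&(V<75)).astype(np.uint8);r=np.zeros_like(dk);r[104:205,278:335]=dk[104:205,278:335]
cv2.imwrite("pics/f.png",cv2.resize(r[95:260,220:345]*255,None,fx=4,fy=4,interpolation=0))
q=quad(r);Q=np.array([wcast(c,s,u,.026) for u in q]);print("fence",q.round(1).tolist(),Q.round(4).tolist())
for i in range(4):
    d=Q[(i+1)%4]-Q[i];print(" len",np.linalg.norm(d).round(4),"ang",np.degrees(np.arctan2(d[1],d[0])).round(2))
# clip line
for nm,uv,z in [("clipA",(387,155),.0225),("clipB",(404.5,148),.0225),("ptr tip",(402.5,180.5),.028),("cap",(397.5,214.5),.076)]:
    print(nm,wcast(c,s,uv,z).round(4))
E
```

```text
near right [ 0.416  -0.2034  0.012 ]
near left [0.4116 0.1539 0.012 ]
far left [0.7604 0.1569 0.012 ]
tile [[238.6, 137.4], [257.1, 204.6], [191.9, 220.0], [171.2, 156.1]] [ 0.5469 -0.104   0.022 ]
 len 0.0868 ang -5.62
 len 0.0871 ang -95.97
 len 0.0867 ang 173.93
 len 0.0864 ang 84.08
fence [[296.3, 106.5], [329.4, 204.0], [318.1, 204.0], [285.0, 110.4]] [[0.4966, 0.0195, 0.026], [0.6247, 0.0212, 0.026], [0.6195, 0.0074, 0.026], [0.4966, 0.0054, 0.026]]
 len 0.1281 ang 0.74
 len 0.0148 ang -110.79
 len 0.1229 ang -179.11
 len 0.0141 ang 90.03
clipA [0.5907 0.1133 0.0225]
clipB [0.5899 0.1405 0.0225]
ptr tip [0.6292 0.1251 0.028 ]
cap [0.6465 0.0899 0.076 ]
```

View pics/f.png

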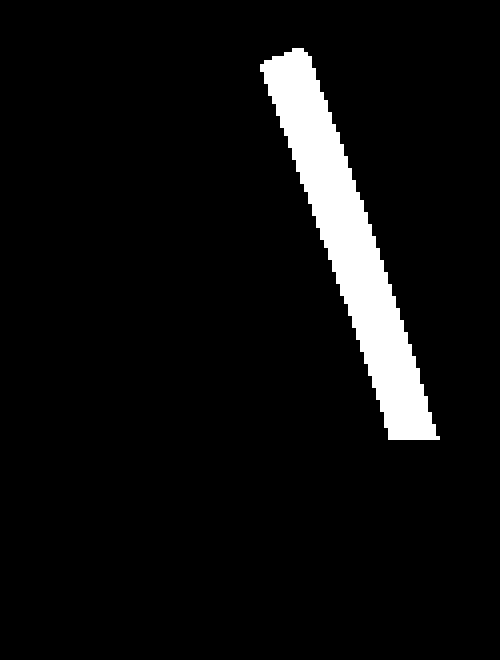

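step_arm --plan '[[[0,0,0,9.85],[0,0,0,9.85],[0,0,0,9.85],[0,0,0,9.85],[0,0,0,9.85],[0,0,0,9.85],[0,0,0,9.85],[0,0,0,0]]]' --hand 0.4

```text
clock: 2.82
eef_pos: [0.5444, -0.0475, 0.2538]
ee_rot: [[-0.017, 1.0, 0.001], [1.0, 0.017, 0.0], [0.0, 0.001, -1.0]]
ft_force: [0.5, -0.3, -0.6]
grip_width: 0.0595
```

step_arm --plan '[[[-4.8,0,2,0],[-4.8,0,4,0],[-4.7,0,4,0],[0,0,4,0],[0,0,4,0],[0,0,1.6,0],[0,0,0,0]]]'

```text
clock: 3.7
eef_pos: [0.5465, -0.1911, 0.0572]
ee_rot: [[-0.016, 1.0, -0.001], [1.0, 0.016, 0.0], [0.0, -0.001, -1.0]]
ft_force: [-0.4, -0.5, -0.4]
grip_width: 0.0597
```

step_arm --plan '[[[0,0,1.0,0],[0,0,0.6,0],[0,0,0.3,0],[0,0,0,0]]]'

```text
clock: 4.2
eef_pos: [0.5468, -0.1918, 0.0383]
ee_rot: [[-0.014, 1.0, -0.0], [1.0, 0.014, 0.0], [0.0, -0.0, -1.0]]
ft_force: [-0.0, -1.0, -0.4]
grip_width: 0.0597
```

```bash
python3 - <<'E'
from h import *
shot("w2")
a=cv2.imread("pics/w2.png");cv2.imwrite("pics/w2b.png",cv2.resize(a,(800,600),interpolation=cv2.INTER_CUBIC))
E
```

```text
(no output)
```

View pics/w2b.png

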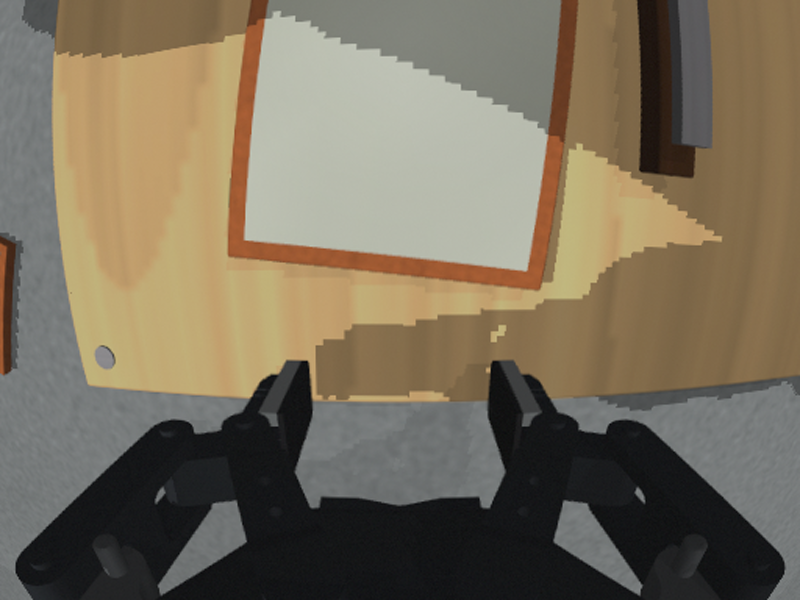

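Fingers are just right of the tile (tile's right edge at rows 250–290). I'll nudge over the board and feel for its surface.

step_arm --plan '[[[0.7,0,0.1,0],[0,0,0.1,0],[0,0,0,0]]]'

```text
clock: 4.62
eef_pos: [0.5467, -0.1846, 0.0363]
ee_rot: [[-0.014, 1.0, -0.0], [1.0, 0.014, -0.0], [-0.0, -0.0, -1.0]]
ft_force: [-0.3, -0.7, 0.7]
grip_width: 0.0601
```

step_arm --plan '[[[0,0,0.1,0],[0,0,0.1,0],[0,0,0,0]]]'

```text
clock: 5.0
eef_pos: [0.5466, -0.1848, 0.0341]
ee_rot: [[-0.014, 1.0, -0.0], [1.0, 0.014, 0.0], [0.0, -0.0, -1.0]]
ft_force: [0.0, -0.4, 0.1]
grip_width: 0.0599
```

step_arm --plan '[[[0,0,0.1,0],[0,0,0.1,0],[0,0,0,0]]]'

```text
clock: 5.38
eef_pos: [0.5466, -0.1848, 0.0322]
ee_rot: [[-0.014, 1.0, -0.0], [1.0, 0.014, 0.0], [0.0, -0.0, -1.0]]
ft_force: [0.6, 0.4, 0.2]
grip_width: 0.0602
```

step_arm --plan '[[[0,0,0.1,0],[0,0,0.1,0],[0,0,0,0]]]'

```text
clock: 5.75
eef_pos: [0.5466, -0.1848, 0.0301]
ee_rot: [[-0.014, 1.0, -0.0], [1.0, 0.014, 0.0], [0.0, -0.0, -1.0]]
ft_force: [-0.2, 0.6, 0.8]
grip_width: 0.0597
```

step_arm --plan '[[[0.8,0,0,0],[0.8,0,0,0],[0.8,0,0,0],[0.8,0,0,0],[0.8,0,0,0],[0.8,0,0,0],[0.8,0,0,0],[0,0,0,0]]]'

```text
clock: 6.75
eef_pos: [0.5459, -0.1281, 0.0303]
ee_rot: [[-0.014, 1.0, -0.0], [1.0, 0.014, 0.0], [0.0, -0.0, -1.0]]
ft_force: [0.3, -0.1, 0.4]
grip_width: 0.0599
```

step_arm --plan '[[[0.6,0,0,0],[0.4,0,0,0],[0.4,0,0,0],[0.2,0,0,0],[0,0,0,0]]]'

```text
clock: 7.38
eef_pos: [0.5457, -0.1126, 0.0302]
ee_rot: [[-0.014, 1.0, -0.0], [1.0, 0.014, 0.0], [0.0, -0.0, -1.0]]
ft_force: [-0.1, -0.0, 0.3]
grip_width: 0.0596
```

```bash
python3 - <<'E'
from h import *
from plant import arm
shot("w3")
a=cv2.imread("pics/w3.png");cv2.imwrite("pics/w3b.png",cv2.resize(a,(800,600),interpolation=cv2.INTER_CUBIC))
E
```

```text
(no output)
```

View pics/w3b.png

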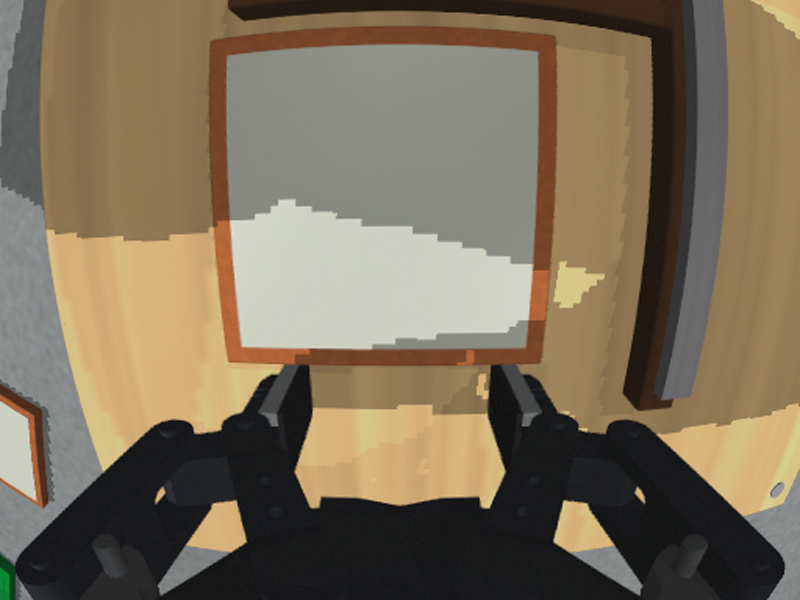

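The tile is squared against both fingers, with a small gap to the left fence (rows 20–38). Pushing on in small steps until it touches.

step_arm --plan '[[[0.2,0,0,0],[0.2,0,0,0],[0.1,0,0,0],[0,0,0,0]]]'

```text
clock: 7.92
eef_pos: [0.5456, -0.1076, 0.0303]
ee_rot: [[-0.014, 1.0, -0.0], [1.0, 0.014, 0.0], [0.0, -0.0, -1.0]]
ft_force: [0.7, 0.0, -0.5]
grip_width: 0.0603
```

step_arm --plan '[[[0.1,0,0,0],[0.1,0,0,0],[0,0,0,0]]]'

```text
clock: 8.3
eef_pos: [0.5456, -0.1057, 0.0303]
ee_rot: [[-0.014, 1.0, 0.0], [1.0, 0.014, 0.0], [0.0, 0.0, -1.0]]
ft_force: [-0.0, 0.6, 0.5]
grip_width: 0.06
```

step_arm --plan '[[[0.1,0,0,0],[0,0,0,0]]]'

```text
clock: 8.55
eef_pos: [0.5455, -0.1051, 0.0303]
ee_rot: [[-0.013, 1.0, -0.0], [1.0, 0.013, -0.001], [-0.001, -0.0, -1.0]]
ft_force: [-0.0, -2.5, 0.0]
grip_width: 0.0599
```

step_arm --plan '[[[0.1,0,0,0],[0,0,0,0]]]'

```text
clock: 8.8
eef_pos: [0.5455, -0.105, 0.0303]
ee_rot: [[-0.013, 1.0, -0.0], [1.0, 0.013, -0.003], [-0.003, -0.0, -1.0]]
ft_force: [-0.8, -8.8, -0.3]
grip_width: 0.0596
```

```bash
python3 - <<'E'
from h import *
shot("w4")
a=cv2.imread("pics/w4.png");cv2.imwrite("pics/w4b.png",cv2.resize(a,(800,600),interpolation=cv2.INTER_CUBIC))
E
```

```text
(no output)
```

View pics/w4b.png

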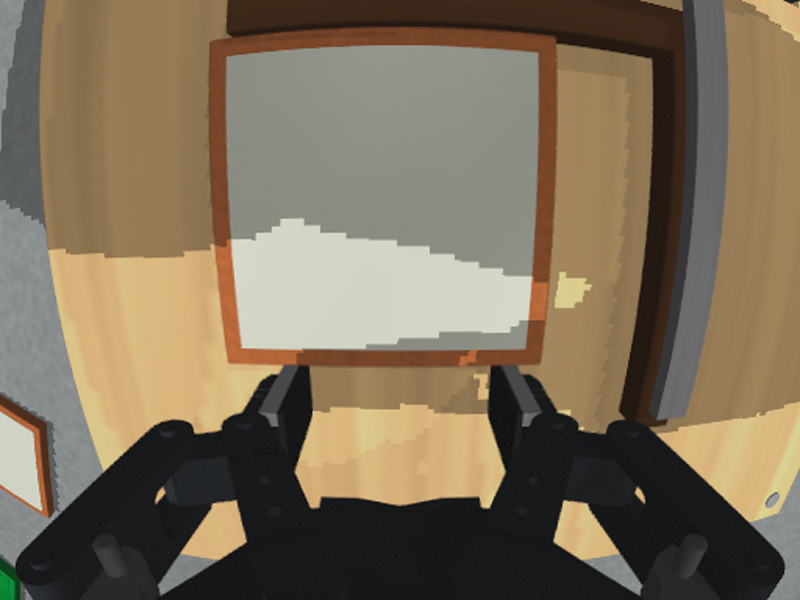

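step_arm --plan '[[[-0.6,0,0,0],[0,0,-4,0],[0,0,-4,0],[3.1,-3.8,-2,0],[3.2,-3.8,0,0],[0,0,0,-10],[0,0,0,-10],[0,0,0,-10]]]'

```text
clock: 9.85
eef_pos: [0.4688, -0.0475, 0.1305]
ee_rot: [[-0.517, 0.856, 0.0], [0.856, 0.517, 0.001], [0.001, 0.001, -1.0]]
ft_force: [-0.0, 0.0, 0.1]
grip_width: 0.0595
```

step_arm --plan '[[[0,0,0,-10],[0,0,0,-10],[0,0,0,-10],[0,0,0,-10],[0,0,0,-10],[0,0,0,-10],[0,0,0,0],[0,0,0,0]]]'

```text
clock: 10.85
eef_pos: [0.4688, -0.0478, 0.1303]
ee_rot: [[-1.0, -0.01, 0.0], [-0.01, 1.0, 0.0], [-0.0, 0.0, -1.0]]
ft_force: [0.3, 0.4, 0.0]
grip_width: 0.0598
```

```bash
python3 - <<'E'
from h import *
shot("w5")
a=cv2.imread("pics/w5.png");cv2.imwrite("pics/w5b.png",cv2.resize(a,(800,600),interpolation=cv2.INTER_CUBIC))
E
```

```text
(no output)
```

View pics/w5b.png

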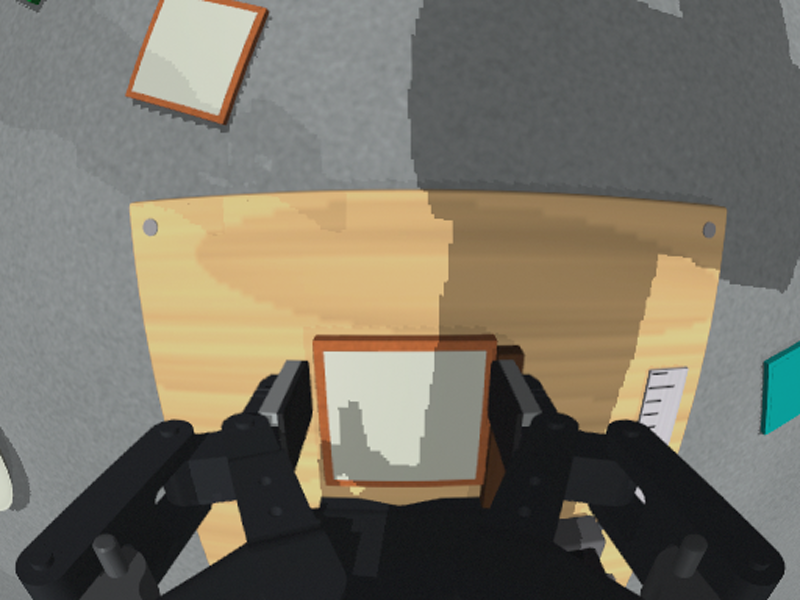

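```bash
python3 - <<'E'
from h import *
c=dict(np.load("pics/w5.npz"));s=c
for u in [(314,338),(495,337),(400,337)]:
    print(wcast(c,s,np.array(u)*.64,.022).round(4))
for u in [(400,190),(131,203),(726,208)]:
    print("board",wcast(c,s,np.array(u)*.64,.012).round(4))
E
```

```text
[ 0.4896 -0.0935  0.022 ]
[0.4882 0.0035 0.022 ]
[ 0.4883 -0.0475  0.022 ]
board [ 0.4122 -0.0483  0.012 ]
board [ 0.4144 -0.2029  0.012 ]
board [0.4104 0.1522 0.012 ]
```

step_arm --plan '[[[0,-0.4,3,0],[0,0,3,0],[0,0,2.5,0],[0,0,1,0],[0,0,0.5,0],[0,0,0,0]]]'

```text
clock: 11.65
eef_pos: [0.4692, -0.0518, 0.0308]
ee_rot: [[-1.0, -0.013, 0.001], [-0.013, 1.0, -0.0], [-0.001, -0.0, -1.0]]
ft_force: [-0.1, 1.3, -0.4]
grip_width: 0.0596
```

step_arm --plan '[[[-0.6,0,0,0],[-0.6,0,0,0],[-0.6,0,0,0],[-0.6,0,0,0],[-0.6,0,0,0],[-0.2,0,0,0],[-0.2,0,0,0],[0,0,0,0]]]'

```text
clock: 12.65
eef_pos: [0.503, -0.0513, 0.0303]
ee_rot: [[-1.0, -0.014, 0.0], [-0.014, 1.0, 0.0], [-0.0, 0.0, -1.0]]
ft_force: [0.1, -0.5, -0.4]
grip_width: 0.0597
```

step_arm --plan '[[[-0.4,0,0,0],[-0.3,0,0,0],[-0.3,0,0,0],[-0.1,0,0,0],[0,0,0,0]]]'

```text
clock: 13.28
eef_pos: [0.514, -0.0512, 0.0303]
ee_rot: [[-1.0, -0.014, 0.0], [-0.014, 1.0, -0.0], [-0.0, -0.0, -1.0]]
ft_force: [0.2, -0.2, 0.4]
grip_width: 0.0597
```

step_arm --plan '[[[-0.1,0,0,0],[-0.1,0,0,0],[0,0,0,0]]]'

```text
clock: 13.65
eef_pos: [0.5152, -0.0512, 0.0302]
ee_rot: [[-1.0, -0.014, -0.001], [-0.014, 1.0, 0.0], [0.001, 0.0, -1.0]]
ft_force: [-4.6, 0.1, 2.7]
grip_width: 0.0597
```

step_arm --plan '[[[-0.1,0,0,0],[0,0,0,0]]]'

```text
clock: 13.9
eef_pos: [0.5153, -0.0512, 0.0301]
ee_rot: [[-1.0, -0.013, -0.003], [-0.013, 1.0, 0.0], [0.003, 0.0, -1.0]]
ft_force: [-10.8, 0.5, 6.7]
grip_width: 0.0601
```

```bash
python3 - <<'E'
from h import *
from plant import arm
shot("w6")
a=cv2.imread("pics/w6.png");cv2.imwrite("pics/w6b.png",cv2.resize(a,(800,600),interpolation=cv2.INTER_CUBIC))
c=arm.read_camera("scene");cv2.imwrite("pics/s6.png",cv2.resize(c["pixels"][200:320,210:360,::-1],None,fx=5,fy=5,interpolation=cv2.INTER_CUBIC))
E
```

```text
(no output)
```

View pics/w6b.png

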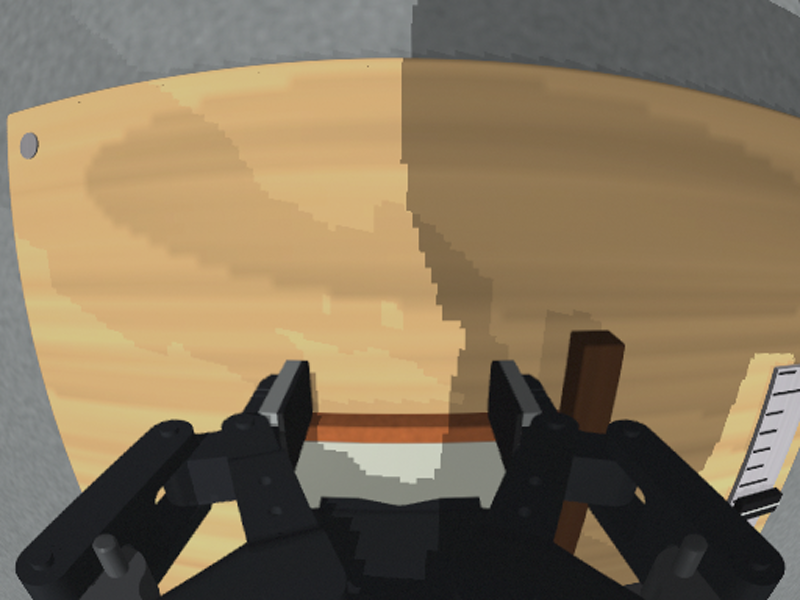

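View pics/s6.png

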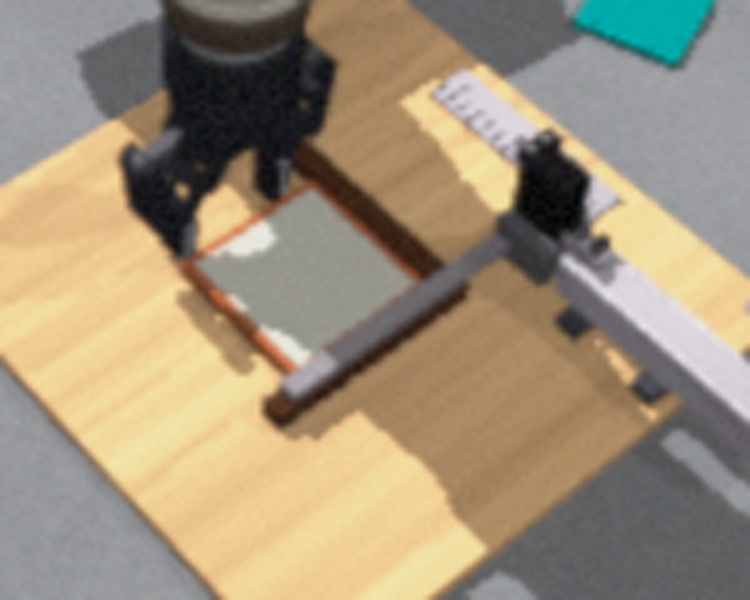

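step_arm --plan '[[[0.5,0,0,0],[1.0,0,-2,0],[0,0,-4,0],[0,0,-4.5,0],[0,0,-5,0],[-2,0,-4.5,0],[0,0,0,0]]]'

```text
clock: 14.88
eef_pos: [0.5241, -0.0512, 0.234]
ee_rot: [[-1.0, -0.014, 0.007], [-0.014, 1.0, -0.001], [-0.007, -0.001, -1.0]]
ft_force: [-0.1, -0.5, -1.0]
grip_width: 0.0599
```

```bash
python3 - <<'E'
from h import *
shot("w7")
a=cv2.imread("pics/w7.png");cv2.imwrite("pics/w7b.png",cv2.resize(a,(800,600),interpolation=cv2.INTER_CUBIC))
E
```

View pics/w7b.png

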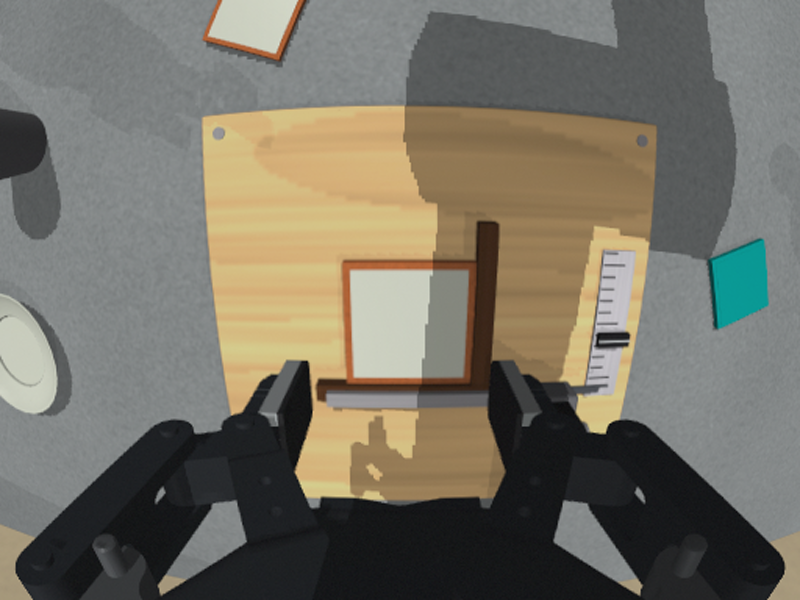

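```bash
python3 - <<'E'
from h import *
c=dict(np.load("pics/w7.npz"));s=c
a=c["pixels"][:,:,::-1]
def z(n,x0,x1,y0,y1,k):
    b=cv2.resize(a[y0:y1,x0:x1],None,fx=k,fy=k,interpolation=cv2.INTER_CUBIC)
    for x in range((x0//10+1)*10,x1,10): cv2.putText(b,str(x),((x-x0)*k,8),0,.35,(0,0,255));cv2.line(b,((x-x0)*k,10),((x-x0)*k,16),(0,0,255))
    for y in range((y0//10+1)*10,y1,10): cv2.putText(b,str(y),(0,(y-y0)*k),0,.35,(0,0,255));cv2.line(b,(18,(y-y0)*k),(24,(y-y0)*k),(0,0,255))
    cv2.imwrite(n,b)
z("pics/w7t.png",210,330,150,268,5)
z("pics/w7c.png",350,420,150,262,5)
wood,white,(H,S,V)=masks(c)
m=np.zeros_like(wood);m[155:250,215:310]=((S<70)&(V>115))[155:250,215:310]
q=quad(m);Q=np.array([wcast(c,s,u,.022) for u in q]);print("tile",q.round(1).tolist(),Q.mean(0).round(4))
for i in range(4):
    d=Q[(i+1)%4]-Q[i];print(" len",np.linalg.norm(d).round(4),"ang",np.degrees(np.arctan2(d[1],d[0])).round(2))
E
```

```text
tile [[299.4, 173.0], [295.7, 241.0], [226.4, 241.0], [223.7, 173.0]] [ 0.5768 -0.044   0.022 ]
 len 0.0874 ang 0.53
 len 0.0868 ang -89.35
 len 0.0871 ang -179.01
 len 0.0875 ang 90.83
```

View pics/w7t.png

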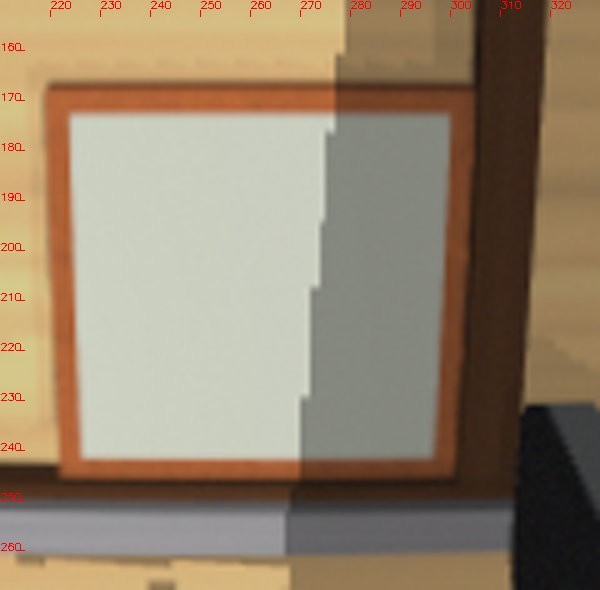

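View pics/w7c.png

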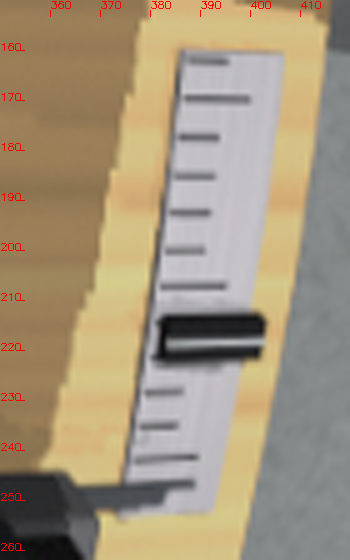

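```bash
python3 - <<'E'
from h import *
c=dict(np.load("pics/w7.npz"));s=c
L=wcast(c,s,(383.5,219.2),.0225);R=wcast(c,s,(400.5,217.3),.0225);P=wcast(c,s,(388.6,246.6),.028)
print(L,R,P, s["eef_pos"])
for u in [(394,169.5),(388.5,207.5),(384,241.8)]: print(wcast(c,s,u,.0155).round(4))
E
```

```text
[0.59086951 0.11418281 0.0225    ] [0.588639   0.13935909 0.0225    ] [0.62839441 0.12671526 0.028     ] [ 0.52408053 -0.05121214  0.23396538]
[0.5266 0.1226 0.0155]
[0.5774 0.1223 0.0155]
[0.6273 0.1248 0.0155]
```

step_arm --plan '[[[-4.1,4.1,0,0],[-4.1,4.1,0,0],[-4.15,4.1,0,0],[0,0,4,0],[0,0,4,0],[0,0,0,0]]]'

```text
clock: 15.68
eef_pos: [0.6413, 0.0734, 0.1455]
ee_rot: [[-1.0, -0.014, -0.008], [-0.014, 1.0, -0.001], [0.008, -0.001, -1.0]]
ft_force: [-0.0, 0.0, 0.3]
grip_width: 0.0602
```

```bash
python3 - <<'E'
from h import *
from plant import arm
c,s=shot("w8")
a=cv2.imread("pics/w8.png");cv2.imwrite("pics/w8b.png",cv2.resize(a,(800,600),interpolation=cv2.INTER_CUBIC))
E
```

```text
(no output)
```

View pics/w8b.png

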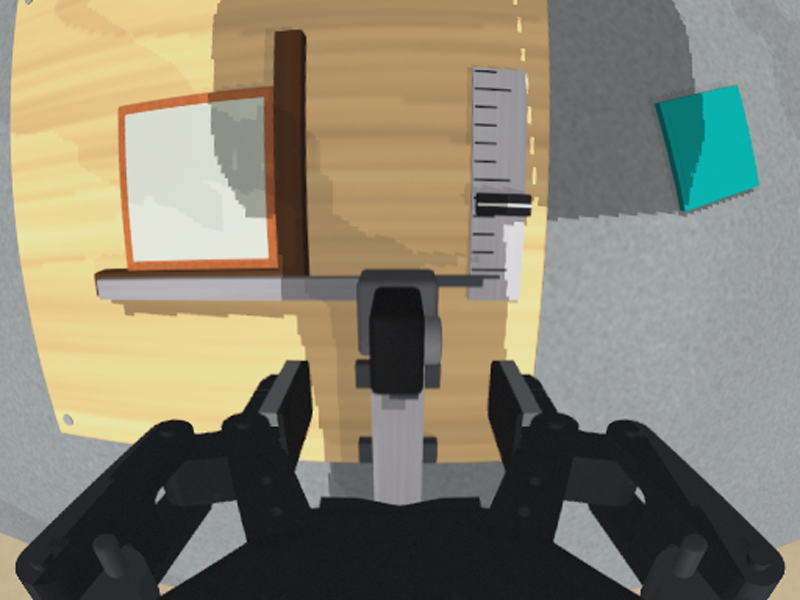

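```bash
python3 - <<'E'
from h import *
from plant import arm
c=dict(np.load("pics/w8.npz"));s=c
print(s["eef_pos"],arm.state()["eef_pos"],arm.state()["ee_rot"][:,2])
for u in [(376,292),(419,292),(421,392),(373,392)]: print(wcast(c,s,np.array(u)*.64,.096).round(4))
print("cap",wcast(c,s,np.array([440,340])*.64,.076).round(4))
b=np.ascontiguousarray(cv2.resize(c["pixels"][160:270,215:300,::-1],None,fx=5,fy=5,interpolation=cv2.INTER_CUBIC));cv2.imwrite("pics/w8z.png",b)
E
```

```text
[0.64130478 0.07340922 0.14546021] [0.64236943 0.07339499 0.14860748] [-3.88945578e-03 -4.37381154e-04 -9.99992340e-01]
[0.6189 0.0638 0.096 ]
[0.6187 0.0802 0.096 ]
[0.6615 0.0822 0.096 ]
[0.6618 0.0624 0.096 ]
cap [0.6461 0.091  0.076 ]
```

View pics/w8z.png

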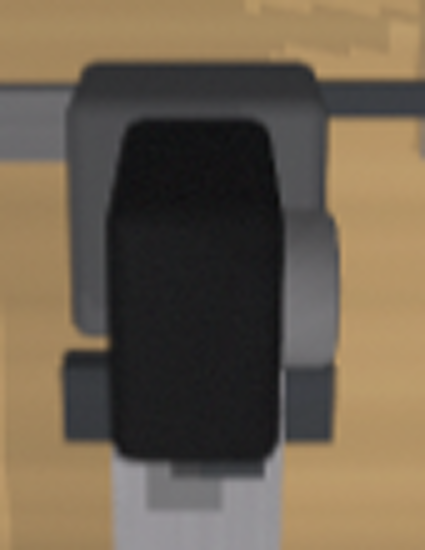

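```bash
python3 - <<'E'
from h import *
c=dict(np.load("pics/w8.npz"));s=c
for u in [(236.8,203),(270.6,203),(270.5,250.5),(238,250.5)]: print(wcast(c,s,np.array(u),.096).round(4))
for u in [(281,216),(281.5,217)]:print("cap",wcast(c,s,u,.076).round(4))
E
```

```text
[0.6291 0.0615 0.096 ]
[0.6288 0.0819 0.096 ]
[0.6612 0.0829 0.096 ]
[0.6615 0.062  0.096 ]
cap [0.6449 0.0905 0.076 ]
cap [0.6457 0.0909 0.076 ]
```

step_arm --plan '[[[0,0,0,0]]]'

```text
clock: 15.85
eef_pos: [0.6441, 0.0734, 0.1523]
ee_rot: [[-1.0, -0.013, 0.002], [-0.013, 1.0, 0.0], [-0.002, 0.0, -1.0]]
ft_force: [1.4, 0.2, 1.3]
grip_width: 0.0597
```

step_arm --plan '[[[0,0,3,0],[0,0,2.5,0],[0,0,1.3,0],[0,0,0.5,0],[0,0,0,0],[0,0,0,0]]]'

```text
clock: 16.6
eef_pos: [0.6442, 0.0736, 0.0785]
ee_rot: [[-1.0, -0.014, 0.002], [-0.014, 1.0, 0.0], [-0.002, 0.0, -1.0]]
ft_force: [0.0, -0.2, 0.2]
grip_width: 0.0596
```

```bash
python3 - <<'E'
from h import *
from plant import arm
c=arm.read_camera("wrist");cv2.imwrite("pics/w9.png",cv2.resize(c["pixels"][:,:,::-1],(800,600)))
E
```

```text
(no output)
```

View pics/w9.png

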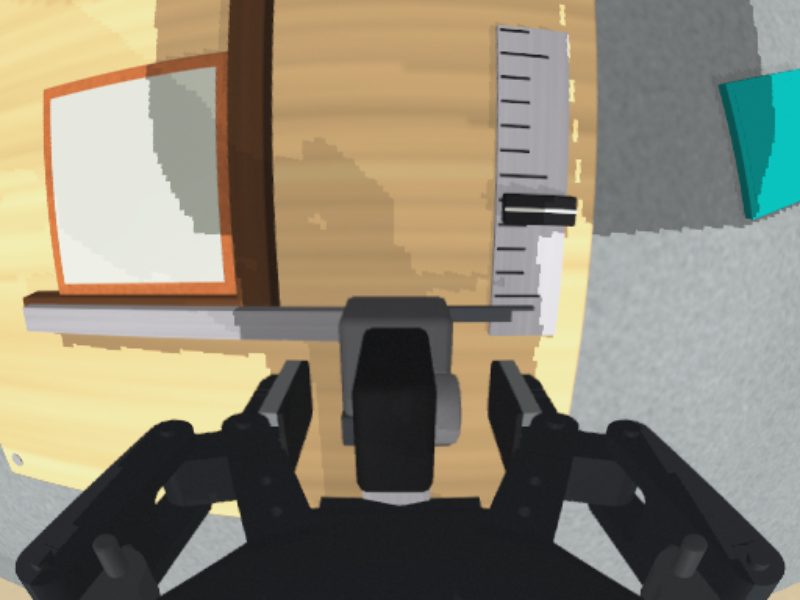

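Handle and button sit between the pads (handle centre col ~395, button to 460). Closing.

step_arm --plan '[[[0,0,0,0],[0,0,0,0],[0,0,0,0],[0,0,0,0],[0,0,0,0],[0,0,0,0]]]' --hand -1 --newtons 30

```text
clock: 17.4
eef_pos: [0.6439, 0.0734, 0.078]
ee_rot: [[-1.0, -0.013, 0.001], [-0.013, 1.0, 0.0], [-0.001, 0.0, -1.0]]
ft_force: [-1.5, -1.8, 5.3]
grip_width: 0.0239
```

step_arm --plan '[[[0.4,0,0,0],[0.5,0,0,0],[0.5,0,0,0],[0.5,0,0,0],[0.5,0,0,0],[0.5,0,0,0],[0,0,0,0],[0,0,0,0]]]'

```text
clock: 18.4
eef_pos: [0.615, 0.0731, 0.078]
ee_rot: [[-1.0, -0.014, 0.002], [-0.014, 1.0, -0.0], [-0.002, -0.0, -1.0]]
ft_force: [2.5, -2.3, 5.1]
grip_width: 0.024
```

```bash
python3 - <<'E'
from h import *
from plant import arm
c,s=shot("w10");cv2.imwrite("pics/w10b.png",cv2.resize(c["pixels"][:,:,::-1],(800,600)))
E
```

```text
(no output)
```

View pics/w10b.png

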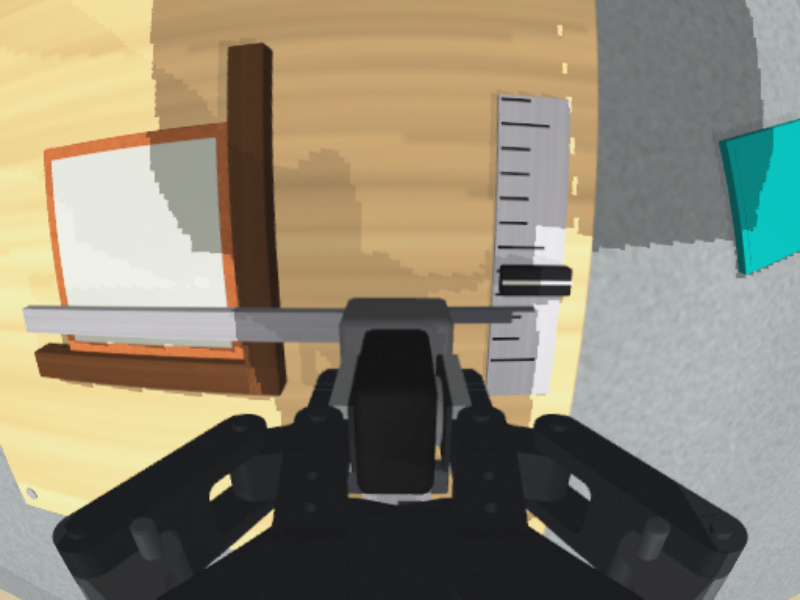

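The arm moved out 29 mm with the bar over the tile. The pointer tip is at ~(532,309) and the clip line at row ~282. Measuring what remains.

```bash
python3 - <<'E'
from h import *
c=dict(np.load("pics/w10.npz"));s=c
k=.64
for n in (0,1):
  b=cv2.resize(c["pixels"][160:260,305:375,::-1],None,fx=6,fy=6,interpolation=cv2.INTER_CUBIC);cv2.imwrite("pics/w10z.png",b)
L=wcast(c,s,np.array([503,281.5])*k,.0225);R=wcast(c,s,np.array([570,284])*k,.0225);P=wcast(c,s,np.array([532,309])*k,.028)
print(L.round(4),R.round(4),P.round(4))
E
```

```text
[0.5898 0.1136 0.0225] [0.5903 0.1425 0.0225] [0.5994 0.1252 0.028 ]
```

View pics/w10z.png

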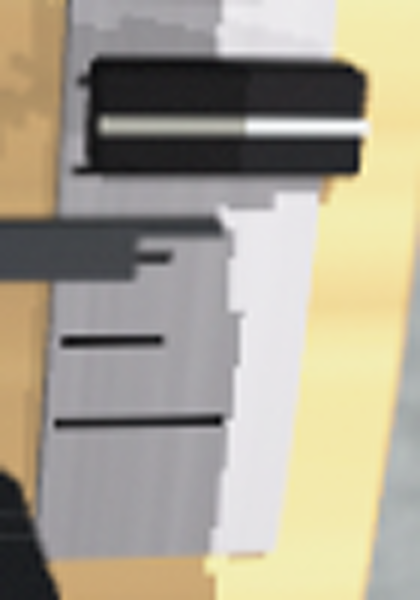

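step_arm --plan '[[[0.3,0,0,0],[0.3,0,0,0],[0.2,0,0,0],[0.15,0,0,0],[0,0,0,0],[0,0,0,0]]]'

```text
clock: 19.2
eef_pos: [0.6056, 0.073, 0.078]
ee_rot: [[-1.0, -0.013, 0.002], [-0.013, 1.0, 0.0], [-0.002, 0.0, -1.0]]
ft_force: [3.2, -3.1, 6.6]
grip_width: 0.0242
```

```bash
python3 - <<'E'
from h import *
from plant import arm
c,s=shot("w11");cv2.imwrite("pics/w11b.png",cv2.resize(c["pixels"][:,:,::-1],(800,600)))
c=arm.read_camera("wrist")
cv2.imwrite("pics/w11z.png",cv2.resize(c["pixels"][160:260,305:375,::-1],None,fx=6,fy=6,interpolation=cv2.INTER_CUBIC))
E
```

```text
(no output)
```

View pics/w11b.png

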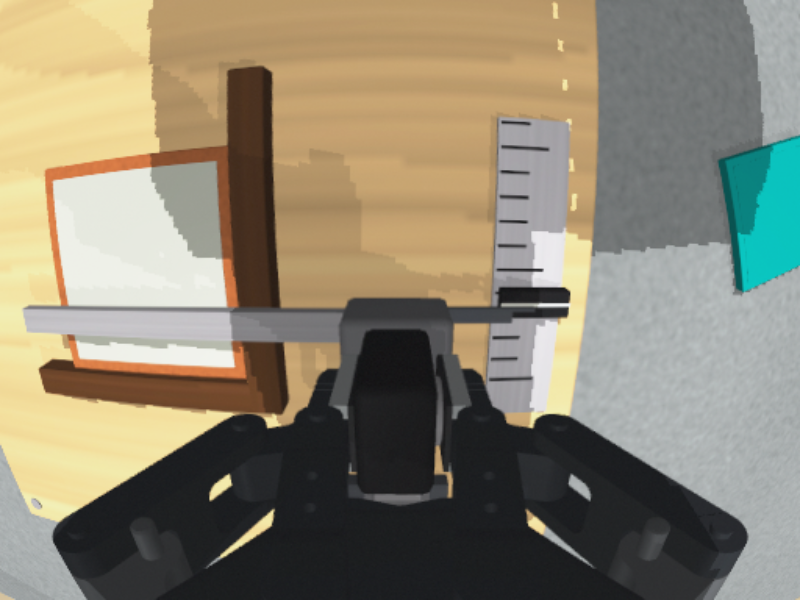

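View pics/w11z.png

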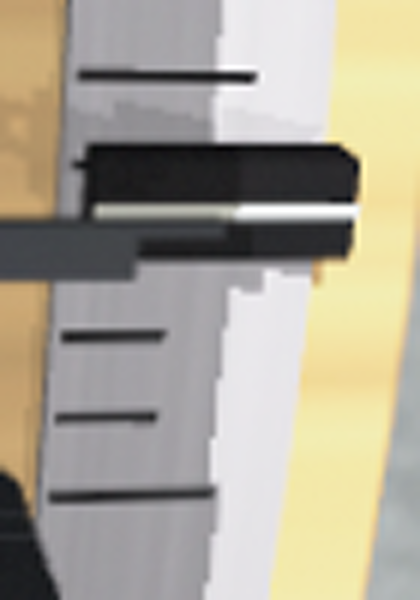

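```bash
python3 - <<'E'
from h import *
from plant import arm
c=dict(np.load("pics/w11.npz"));s=c
for y in (196.5,197.5,198.5): print(wcast(c,s,(342.,y),.028).round(4))
for u in [(321.5,195.5),(342,195.3),(364,195)]: print("line",wcast(c,s,u,.0225).round(4))
# 2nd camera
sc=arm.read_camera("scene");tp=arm.read_camera("top")
cv2.imwrite("pics/s11.png",cv2.resize(sc["pixels"][195:315,215:365,::-1],None,fx=5,fy=5,interpolation=cv2.INTER_CUBIC))
np.savez("pics/s11.npz",**sc)
E
```

```text
[0.5891 0.126  0.028 ]
[0.5898 0.126  0.028 ]
[0.5904 0.1261 0.028 ]
line [0.5904 0.114  0.0225]
line [0.5901 0.1276 0.0225]
line [0.5898 0.1429 0.0225]
```

View pics/s11.png

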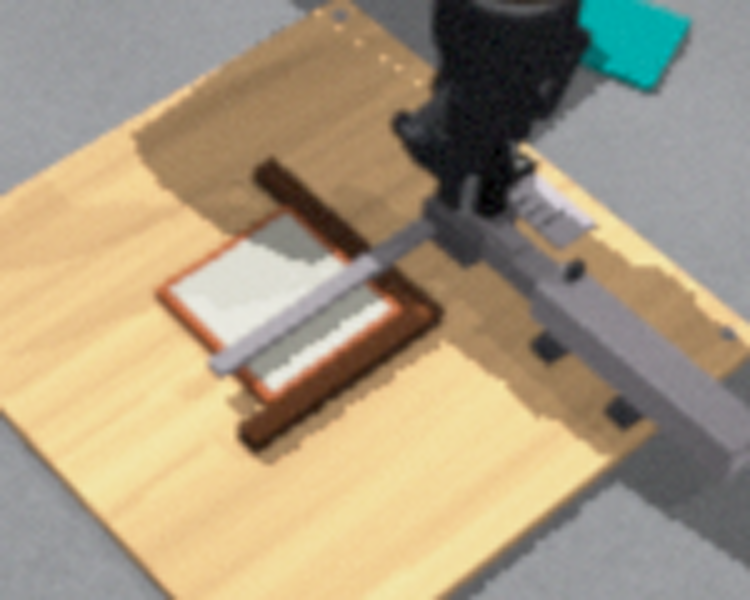

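Both measurements put the pointer within about 0.5 mm of the line, and the scene view shows the tile flush in the corner under the bar. Handing in.

```bash
python3 - <<'E'
from plant import arm
s=arm.state();print(s["clock"],s["eef_pos"],s["grip_width"],s["ft_force"],abs(s["joint_vel"]).max())
print(arm.close_job())
E
```

```text
19.4 [0.60558674 0.07296971 0.07793415] 0.024607813581925618 [ 3.22559684 -2.21205102  6.77837421] 0.0009140121092097065
the job is handed in; nothing more can be done
None
```

I pushed the tile flush into the fence corner, released the arm and drew it out until the pointer stood on the clip line. I handed the job in at 19.4 s, still gripping handle and button.

**Tile:** I pushed it against the left fence, then the far fence, each time until I felt contact. Before I pulled the arm, the camera showed it within about 1.5 mm of its estimated seat and 0.3° of square at most. The last scene view still shows it flush. The far fence was met about 1.8 mm sooner than my first estimate of the jig position, which the contact corrected.

**Arm:** Both pads closed on handle and button to about 24 mm wide at 30 N grip, slightly less than the 25 mm expected with the button fully in. The arm drew out 38.3 mm.

**Pointer:** The camera measured the pointer at 0.5898 m and the clip line at 0.5901 m along the pull direction (good to about 1 mm), against the 4 mm allowed. The arm was standing still when I handed in.

**Not checked:** Nothing measures the force on the button itself; I inferred it from the grip setting and width. I saw no sign that the clip, vase, cup or plate had moved. Only the clip was measured again, and its line read the same place to within about 1 mm.

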